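# Feed the twelve-tooth sprocket into the marking press

### The arm

A 6-joint arm with a two-finger parallel gripper is mounted at the origin on the work surface. World frame = base frame: x ahead of the robot, y to its left, z up, the work surface at z = 0. Lengths are in m, angles in degrees, forces in N, time in s.
With the tool pointing down it reaches from about 0.325 to 0.775 m from the base axis. Payload 9.3 kg.
Tool frame: the origin (TCP) lies on the centre line of the jaws, within the pads' length; the fingertips stand 8 mm ahead of it and the grasp point (between the pads) lies 11 mm behind it; z points along the fingers, y is the line along which they close (so a half turn about z gives the same grasp; the last joint's range is limited). The gripper opens to 85 mm and grips with 20 to 120 N. Pads are 22 mm wide; open, the fingers measure 114 mm over their backs; the gripper's body (76 mm by 85 mm) begins 54 mm behind the grasp point. The pads swing forward as they close: fully open they stand 13 mm farther back than shut.
Start: joints at [-78.129, 14.817, 1.232, 76.415, 0, 81.257], TCP at [0.194, -0.515, 0.239] pointing down, gripper open.
Joint ranges: [-174.27, 174.27], [-52.1, 104.24], [-59.71, 78.15], [-110.17, 111.67], [-87.03, 83.33], [-180, 180]. Speed limits (degrees/s): [127.2, 127.2, 159.86, 180, 180, 180].

### API

Orientations are given as a 3x3 rotation matrix whose columns are the frame's x, y, z axes.
In Python, from cell import * gives the robot as it stands. The module is installed in compiled form; this text tells all that it offers.
- The arm moves only by the tool play_rows, never from a script. Its argument "series" is a list of rows, each an object with "jaw": the opening, from 0 (shut) to 1 (fully open); "linear": the shift along the world's x, y, z in m, a list of three; "turn": the turn, a rotation vector about the world's x, y, z in units of 6 degrees (1.0 is 6 degrees), a list of three. A call has 1 to 20 rows; each row shifts and turns the commanded pose from where the row before left it; what a row does not reach is not made up. A row lasts 1/12 s, in which the tool goes at most 41.7 mm and 7.16 degrees, less where a joint would pass 70% of its speed; a pose out of reach is approached as far as the arm can. A call with a gripper value outside its range is refused whole. The fingers move at their own pace and stop on an object; "squeeze" is the grip in N (left out, the last holds). Time passes only in rows, so rows that do not move let the fingers close. It gives the time, the measured TCP pose, the force, the opening and the grip force at its end, in the units of the state.
- observe(): the state, without advancing time (a new reading comes with each control period).
- snapshot(name): name is "scene" or "top" or "wrist"; returns the picture (384x512x3 uint8, red, green, blue); there is no depth.
- camera_model(name): a dict with "K" (3x3 intrinsics, pixels), "origin" and "orientation" of the camera in the world. Camera axes: x right, y down, z forward; pixel columns grow to the right and rows downward; lengths in m; the calibration is good to about 2 mm. A picture is of the moment at which its call begins: read the wrist's pose just before it. camera_model takes no time and is no camera call; for the wrist camera it gives the pose at the moment of the call.
- hand_in(): hands the job in; it is judged then, once.
The state is a dict: "time_s": time; "joints": joint angles; "joint_vel": joint speeds; "effort": joint torques, N m; "tool_pos": TCP position; "tool_rot": TCP orientation; "contact_force": force on the tool from outside, world axes, zero at the start; "moment": the same for the moment, N m; "width": opening from 0.0 (shut) to 1.0 (fully open); "gripper_force": force on a finger pad.
Only numpy, scipy, OpenCV 4.12 (cv2) and the standard library are available. Lean on these libraries where they do the work, as an engineer would, in place of code of your own. Each camera call takes 0.05 s, during which the arm holds its last target. There are 200 camera calls.

### The job

Load the twelve-tooth sprocket into the marking press: lay it hub up in the feed tray, then use the orange-handled push bar, never your fingers, to slide it through the sprung red flap until it is fully home against the back gauge inside. Feel for the gauge and do not shove it off its setting; draw the bar back out so the flap shuts behind the sprocket, and leave the other sprockets, the pliers and the tube offcut where they are.

Things in the scene. Friction and masses are not known exactly. Their poses are not given: they have to be found in the camera images.
- press: Green bench marking press, fixed. Origin on the bench below the flap opening; x is the feed direction (into the press), y across, z up. Bed and feed tray are one level surface 30 mm above the bench, x = -220 to +200 mm. Column from x = 190 mm on; overhanging head from x = 60 mm on, its underside 280 mm above the bench.
- tray (a point): Middle of the feed tray, on its surface, 100 mm in front of the flap; axes as the press. Two guide rails, 10 mm high above the bed and 72 mm apart inside (press y = +-36 mm, 10 mm thick), run from press x = -195 to +110 mm; their mouth flares a little in front of that.
- gate (a point): Middle of the flap opening's sill, on the bed at press x = 0; axes as the press. The opening in the yellow front is 82 mm wide and 60 mm high and is closed by the flap. Behind it a clear guard box 120 mm wide, its top 120 mm above the bench, covers the bed from x = 0 to 162 mm.
- bed_end (a point): Fixed far end of the bed at press x = +200 mm. In front of it, inside the guard, stands the back gauge: dark steel block 56 mm wide, 22 mm high, flat face towards the flap. Its face is set anew each time somewhere between press x = +115 and +150 mm: feel for it. The sprocket slides with 2 to 5 N (most under the flap) and stops firmly at the face.
- flap (a joint): Red steel flap, 82 x 50 x 3 mm, hinged at press x = +6 mm, 55 mm above the bed. 0 = hanging shut; grows (rad) as it swings into the press, up to 1.4; it cannot swing outwards. A light spring shuts it (1 to 2 N at its lower edge). It rests on whatever is under it, and shuts only once the sprocket's rear edge is some 35 mm past press x = 0.
- part_switch (a joint): Small brass button, 6 mm across, in the middle of the back gauge's face, 5 mm above the bed: the part-present switch. 0 = free, standing 5 mm out of the face; 0.005 (m) = fully pressed in flush with the face. Its spring is very weak (under 0.5 N), so it is not felt and does not push a sprocket back.
- gauge_slide (a joint): The clamped back gauge's shift from its setting, in m: 0 = as set, grows if it is shoved into the press. The clamp slips at about 20 N.
- sprocket_12: Steel weld-on sprocket with 12 coarse teeth, lying hub up, 0.34 kg. Toothed plate 66 mm across the tips and 8 mm thick; round hub on top 34 mm across, from 8 to 34 mm above its underside. Origin: centre of the underside, z up along the hub.
- sprocket_15: Sprocket of the same size and hub, with 15 teeth. To be left alone. Origin: centre of the underside.
- sprocket_20: Sprocket of the same size and hub, with 20 fine teeth. To be left alone. Origin: centre of the underside.
- push_bar: Push bar, 0.2 kg: aluminium bar 30 mm wide, 20 mm high, with a T head 50 mm wide, 20 mm high, and an upright orange grip 22 mm thick (its y), 60 mm long (its x), from 20 to 70 mm above the underside. Origin: on the underside below the grip's middle; x points along the bar to the head, z up. It runs from x = -36 mm to the head's front face at x = +160 mm.
- bar_head (a point): Middle of the front face of the push bar's head, 10 mm above the bar's underside.
- pliers: Red-handled pliers lying on the bench, about 180 mm long. To be left alone.
- tube_offcut: Rusty square tube offcut 30 x 30 x 150 mm lying on the bench. To be left alone.
Not all that is in view belongs to the job. Leave any turquoise look-alike of the sprocket_12 alone.

How it is judged:
By the outcome, as a careful person would: the job done as asked, in the order asked, and still so for the second after the job is handed in, with the robot touching nothing.
It also fails if it takes over 54 s, if anything falls off the work surface, if the arm or the gripper's body presses on something with over 40 N, if the wrist force passes 120 N, or if a joint passes its speed limit or range.

## Working session

There is one attempt and no reset: what is moved stays moved. The work goes in short steps, Python scripts to look and compute and a tool call to move; the robot and the scene stay as the last step left them, time stands still between calls to the robot, and variables do not carry over. Pictures are saved under pics/ and viewed, at most 10 in all, crops included, and the job is handed in when it is done.

Besides the shell and the picture viewer there is one more tool, called after "Call:" by a JSON object that holds its "op" and its "data", one argument or row to a line. play_rows: Moves the arm, as the interface text tells. Its arguments: {"type":"object","properties":{"series":{"type":"array"},"squeeze":{"type":"number"}},"required":["series"]}

```bash
mkdir -p pics; cat > h.py <<'E'
from cell import *
import numpy as np, cv2
def save(n,f,crop=None,s=1):
    im=snapshot(n)[:,:,::-1]
    if crop: r0,r1,c0,c1=crop; im=im[r0:r1,c0:c1]
    im=cv2.resize(im,None,fx=s,fy=s,interpolation=cv2.INTER_CUBIC); cv2.imwrite('pics/'+f,im)
def px2w(n,u,v,z,cm=None):
    c=cm or camera_model(n); K=np.array(c['K']);R=np.array(c['orientation']);o=np.array(c['origin'])
    d=R@np.linalg.solve(K,[u,v,1.]); return o+d*(z-o[2])/d[2]
def w2px(n,p):
    c=camera_model(n); K=np.array(c['K']);R=np.array(c['orientation']);o=np.array(c['origin'])
    q=K@(R.T@(np.array(p)-o)); return q[:2]/q[2]
E
python3 - <<'E'
from h import *
np.set_printoptions(precision=3,suppress=True)
a=cv2.resize(snapshot('top'),(800,600))[:,:,::-1]; cv2.imwrite('pics/top0.png',a)
b=cv2.resize(snapshot('scene'),(800,600))[:,:,::-1]; cv2.imwrite('pics/sc0.png',b)
for n in('top','scene'): print(camera_model(n))
print(observe())
E
```

```text
{'K': array([[366.064,   0.   , 258.585],
       [  0.   , 366.064, 191.34 ],
       [  0.   ,   0.   ,   1.   ]]), 'origin': array([ 0.416, -0.041,  0.845]), 'orientation': array([[-0.012, -0.984,  0.175],
       [-1.   ,  0.012, -0.001],
       [-0.001, -0.175, -0.985]])}
{'K': array([[398.68 ,   0.   , 261.291],
       [  0.   , 398.68 , 193.379],
       [  0.   ,   0.   ,   1.   ]]), 'origin': array([1.094, 0.46 , 0.754]), 'orientation': array([[-0.673,  0.496, -0.548],
       [ 0.74 ,  0.451, -0.5  ],
       [-0.001, -0.742, -0.67 ]])}
{'time_s': 0.1, 'joints': array([-78.13 ,  14.847,   1.194,  76.416,   0.001,  81.256]), 'joint_vel': array([-0.029,  0.017,  0.13 , -0.049, -0.039, -0.072]), 'effort': array([  0.007, -55.669,  34.507,   0.012,  -0.   ,  -0.   ]), 'tool_pos': array([ 0.194, -0.515,  0.239]), 'tool_rot': array([[ 0.936,  0.352, -0.   ],
       [ 0.352, -0.936,  0.001],
       [ 0.   , -0.001, -1.   ]]), 'contact_force': array([-1.018, -0.508,  0.752]), 'moment': array([0.007, 0.005, 0.042]), 'gripper_force': 0.0, 'width': 1.0005781563072698}
```

View pics/top0.png

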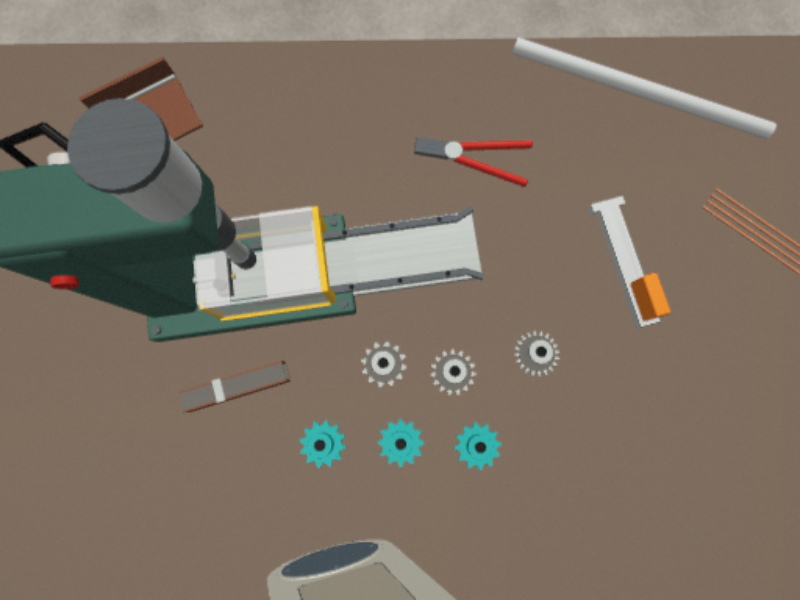

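View pics/sc0.png

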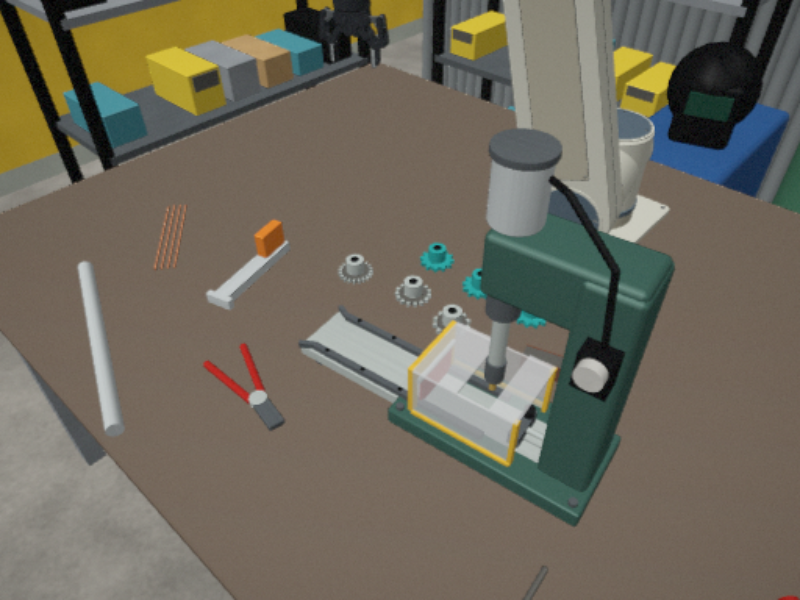

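Top view (800 px scale): grey sprockets at (383,363), (454,371) and (537,352). Three turquoise look-alikes sit near y≈445. The push bar's head is at (608,205) and its grip at (650,297). The tray mouth is near (475,245) and the flap near (325,255). I'll enlarge the grey sprockets to count teeth.

```bash
python3 - <<'E'
from h import *
im=snapshot('top')[:,:,::-1]; cv2.imwrite('pics/top_raw.png',im)
a=cv2.resize(im[205:258,225:365],None,fx=5.7,fy=5.7,interpolation=cv2.INTER_CUBIC)
b=cv2.resize(im[125:205,200:340],None,fx=5.7,fy=5.7,interpolation=cv2.INTER_CUBIC)[:296]
b=cv2.resize(im[128:180,200:340],None,fx=5.7,fy=5.7,interpolation=cv2.INTER_CUBIC)
cv2.imwrite('pics/crop1.png',np.vstack([a,b])); print(a.shape,b.shape)
cv2.imwrite('pics/crop2.png',cv2.resize(im[120:215,370:440],None,fx=6,fy=6,interpolation=cv2.INTER_CUBIC))
E
```

```text
(302, 798, 3) (296, 798, 3)
```

View pics/crop1.png

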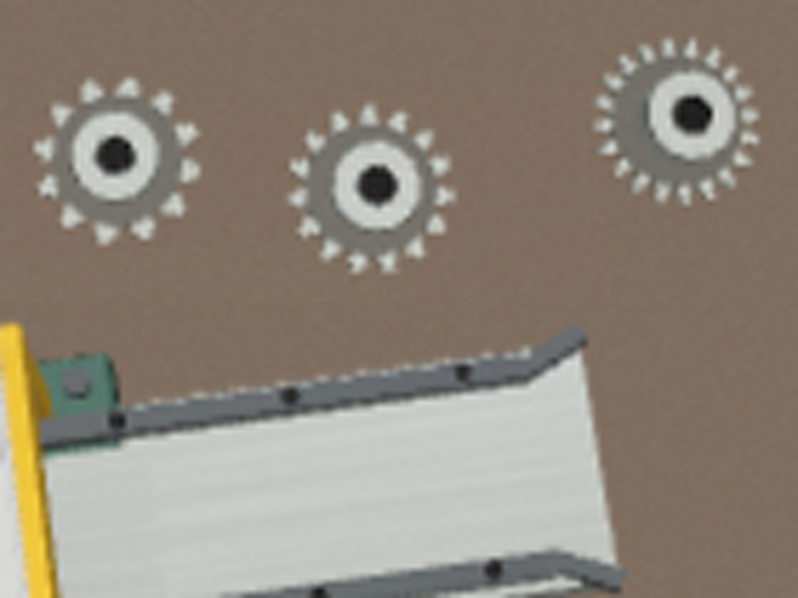

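View pics/crop2.png

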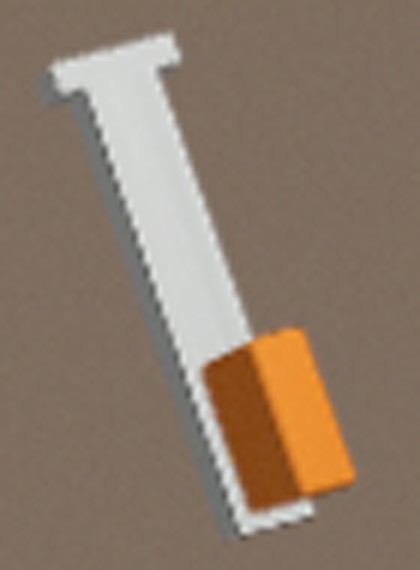

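The left sprocket, crop (117,160), has 12 coarse teeth, so it's the one meant. The middle one (373,188) has 15 and the right one (675,120) has 20. Turquoise ones are left out.

```bash
python3 - <<'E'
from h import *
np.set_printoptions(precision=4,suppress=True)
def A(x,y,z): 
    return px2w('top',(x+.5)/5.7-.5+225,(y+.5)/5.7-.5+205,z)
def B(x,y,z): return px2w('top',(x+.5)/5.7-.5+200,(y-302+.5)/5.7-.5+128,z)
def C(x,y,z): return px2w('top',(x+.5)/6-.5+370,(y+.5)/6-.5+120,z)
print('s12',A(117,160,.008),A(115,155,.034)); print('s15',A(372,188,.008),A(377,185,.034)); print('s20',A(677,121,.008),A(692,114,.034))
u=[B(*p,.04) for p in((117,420),(290,397),(462,372))]; l=[B(*p,.04) for p in((320,593),(493,569))]
print('rails',u,l)
d=(u[2]-u[0])[:2]; d2=(l[1]-l[0])[:2]
for q in(d,d2): print('dir',np.degrees(np.arctan2(-q[1],-q[0])))
ux=-(d/np.linalg.norm(d)); n=np.array([-ux[1],ux[0]]); print('sep',n@(u[0]-l[0])[:2], 'mid n',.5*(n@(u[1]+l[1])[:2]))
e=[B(585,350,.03),B(615,570,.03)]; print('end',e, [ux@p[:2] for p in e],'n',n)
print('scr x',[ux@p[:2] for p in u+l])
print('yellow edge', [ (B(x,y,.11),ux@B(x,y,.11)[:2]) for x,y in((18,325),(57,598))])
print('head',C(52,68,.02),C(172,33,.02)); print('tail',C(240,530,.02),C(312,510,.02))
g=[C(*p,.07) for p in((250,345),(300,328),(355,480),(303,497))]; print('grip',g,np.mean(g,0))
E
```

```text
s12 [ 0.4693 -0.0104  0.008 ] [ 0.4696 -0.0106  0.034 ]
s15 [ 0.457 -0.112  0.008] [ 0.4568 -0.1118  0.034 ]
s20 [ 0.4822 -0.235   0.008 ] [ 0.4828 -0.2349  0.034 ]
rails [array([0.6596, 0.0444, 0.04  ]), array([ 0.6684, -0.0249,  0.04  ]), array([ 0.678 , -0.0941,  0.04  ])] [array([ 0.5879, -0.0361,  0.04  ]), array([ 0.5968, -0.1046,  0.04  ])]
dir 97.55668980803028
dir 97.3966567350555
sep -0.08171375377284483 mid n -0.6185634058144135
end [array([ 0.69  , -0.1451,  0.03  ]), array([ 0.598 , -0.1542,  0.03  ])] [np.float64(-0.23462461583982724), np.float64(-0.23146330669302861)] n [-0.9913 -0.1315]
scr x [np.float64(-0.04268959870917224), np.float64(-0.11257636646787576), np.float64(-0.182467909883609), np.float64(-0.11310107157331879), np.float64(-0.18214378785161411)]
yellow edge [(array([0.6752, 0.0738, 0.11  ]), np.float64(-0.01567466153280544)), (array([0.5722, 0.0582, 0.11  ]), np.float64(-0.01758304922396267))]
head [ 0.7038 -0.3261  0.02  ] [ 0.7177 -0.3744  0.02  ]
tail [ 0.5201 -0.3847  0.02  ] [ 0.5274 -0.4126  0.02  ]
grip [array([ 0.5809, -0.3731,  0.07  ]), array([ 0.587 , -0.3917,  0.07  ]), array([ 0.5313, -0.4064,  0.07  ]), array([ 0.5253, -0.3873,  0.07  ])] [ 0.5561 -0.3896  0.07  ]
```

Call:
{"op": "play_rows", "data": {
  "series": [
    {"jaw": 0.7, "linear": [0.0172, 0.0316, -0.0056], "turn": [0, 0, 0]},
    {"jaw": 0.7, "linear": [0.0172, 0.0316, -0.0056], "turn": [0, 0, 0]},
    {"jaw": 0.7, "linear": [0.0172, 0.0316, -0.0056], "turn": [0, 0, 0]},
    {"jaw": 0.7, "linear": [0.0172, 0.0316, -0.0056], "turn": [0, 0, 0]},
    {"jaw": 0.7, "linear": [0.0172, 0.0316, -0.0056], "turn": [0, 0, 0]},
    {"jaw": 0.7, "linear": [0.0172, 0.0316, -0.0056], "turn": [0, 0, 0]},
    {"jaw": 0.7, "linear": [0.0172, 0.0316, -0.0056], "turn": [0, 0, 0]},
    {"jaw": 0.7, "linear": [0.0172, 0.0316, -0.0056], "turn": [0, 0, 0]},
    {"jaw": 0.7, "linear": [0.0172, 0.0316, -0.0056], "turn": [0, 0, 0]},
    {"jaw": 0.7, "linear": [0.0172, 0.0316, -0.0056], "turn": [0, 0, 0]},
    {"jaw": 0.7, "linear": [0.0172, 0.0316, -0.0056], "turn": [0, 0, 0]},
    {"jaw": 0.7, "linear": [0.0172, 0.0316, -0.0056], "turn": [0, 0, 0]},
    {"jaw": 0.7, "linear": [0.0172, 0.0316, -0.0056], "turn": [0, 0, 0]},
    {"jaw": 0.7, "linear": [0.0172, 0.0316, -0.0056], "turn": [0, 0, 0]},
    {"jaw": 0.7, "linear": [0.0172, 0.0316, -0.0056], "turn": [0, 0, 0]},
    {"jaw": 0.7, "linear": [0.0172, 0.0316, -0.0056], "turn": [0, 0, 0]},
    {"jaw": 0.7, "linear": [0, 0, 0], "turn": [0, 0, 0]},
    {"jaw": 0.7, "linear": [0, 0, 0], "turn": [0, 0, 0]}
  ],
  "squeeze": 50
}}

```text
time_s: 1.65
tool_pos: [0.469, -0.0075, 0.149]
tool_rot: [[0.935, 0.356, -0.001], [0.356, -0.935, 0.0], [-0.001, -0.001, -1.0]]
contact_force: [-0.3, -1.1, -0.1]
width: 0.7
gripper_force: 0.0
```

```bash
python3 - <<'E'
from h import *
np.set_printoptions(precision=4,suppress=True)
o=observe();cm=camera_model('wrist');print(o['tool_pos'],o['contact_force'],cm)
im=snapshot('wrist')[:,:,::-1]; cv2.imwrite('pics/w1.png',cv2.resize(im,(768,576)))
print('pred hub',w2px('wrist',[.4695,-.0105,.034])*1.5)
E
```

```text
[ 0.469  -0.0075  0.149 ] [-0.3452 -1.137  -0.0531] {'K': array([[335.9077,   0.    , 262.4686],
       [  0.    , 335.9077, 188.325 ],
       [  0.    ,   0.    ,   1.    ]]), 'origin': array([0.5294, 0.0167, 0.2825]), 'orientation': array([[ 0.356 , -0.9025, -0.2423],
       [-0.9345, -0.3442, -0.0908],
       [-0.0015,  0.2588, -0.9659]])}
pred hub [400.6286 279.4367]
```

View pics/w1.png

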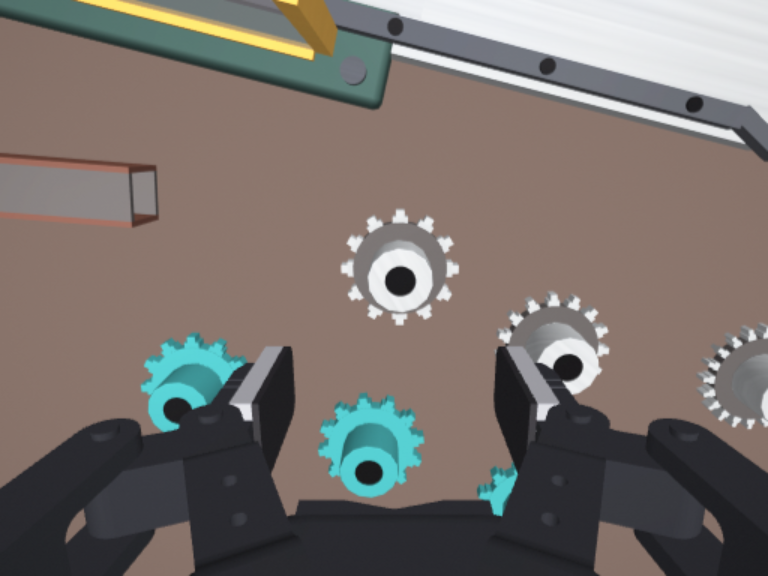

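The wrist view shows the 12-tooth sprocket's hub at (400,280). It was predicted at (400.6,279.4), so the position is confirmed.

Call:
{"op": "play_rows", "data": {
  "series": [
    {"jaw": 0.7, "linear": [0.0005, -0.003, -0.035], "turn": [0, 0, 0]},
    {"jaw": 0.7, "linear": [0, 0, -0.035], "turn": [0, 0, 0]},
    {"jaw": 0.7, "linear": [0, 0, -0.03], "turn": [0, 0, 0]},
    {"jaw": 0.7, "linear": [0, 0, -0.02], "turn": [0, 0, 0]},
    {"jaw": 0.7, "linear": [0, 0, -0.008], "turn": [0, 0, 0]},
    {"jaw": 0.7, "linear": [0, 0, 0], "turn": [0, 0, 0]},
    {"jaw": 0.2, "linear": [0, 0, 0], "turn": [0, 0, 0]},
    {"jaw": 0.2, "linear": [0, 0, 0], "turn": [0, 0, 0]},
    {"jaw": 0.2, "linear": [0, 0, 0], "turn": [0, 0, 0]},
    {"jaw": 0.2, "linear": [0, 0, 0], "turn": [0, 0, 0]},
    {"jaw": 0.2, "linear": [0, 0, 0], "turn": [0, 0, 0]}
  ]
}}

```text
time_s: 2.62
tool_pos: [0.4701, -0.0125, 0.0234]
tool_rot: [[0.936, 0.352, 0.003], [0.352, -0.936, -0.001], [0.002, 0.002, -1.0]]
contact_force: [-1.7, 0.2, 6.0]
width: 0.381
gripper_force: 49.3
```

```bash
python3 - <<'E'
from h import *
np.set_printoptions(precision=4,suppress=True)
cm={'K':[[335.9077,0,262.4686],[0,335.9077,188.325],[0,0,1]],'origin':[0.5294,0.0167,0.2825],'orientation':[[0.356,-0.9025,-0.2423],[-0.9345,-0.3442,-0.0908],[-0.0015,0.2588,-0.9659]]}
for u,v in((396,26),(547,66),(695,104)): print(px2w('wrist',(u+.5)/1.5-.5,(v+.5)/1.5-.5,.04,cm))
E
```

```text
[0.5778 0.0345 0.04  ]
[ 0.5866 -0.0343  0.04  ]
[ 0.596 -0.104  0.04 ]
```

Call:
{"op": "play_rows", "data": {
  "series": [
    {"jaw": 0.2, "linear": [0, 0, 0.02], "turn": [0, 0, 0]},
    {"jaw": 0.2, "linear": [0, 0, 0.035], "turn": [0, 0, 0]},
    {"jaw": 0.2, "linear": [0, 0, 0.035], "turn": [0, 0, 0]},
    {"jaw": 0.2, "linear": [0.02, -0.0025, 0], "turn": [0, 0, 0]},
    {"jaw": 0.2, "linear": [0.03, -0.003, 0], "turn": [0, 0, 0]},
    {"jaw": 0.2, "linear": [0.03, -0.003, 0], "turn": [0, 0, 0]},
    {"jaw": 0.2, "linear": [0.03, -0.003, 0], "turn": [0, 0, 0]},
    {"jaw": 0.2, "linear": [0.03, -0.003, 0], "turn": [0, 0, 0]},
    {"jaw": 0.2, "linear": [0.0174, -0.003, 0], "turn": [0, 0, 0]},
    {"jaw": 0.2, "linear": [0, 0, 0], "turn": [0, 0, 0]},
    {"jaw": 0.2, "linear": [0, 0, -0.025], "turn": [0, 0, 0]},
    {"jaw": 0.2, "linear": [0, 0, 0], "turn": [0, 0, 0]},
    {"jaw": 0.2, "linear": [0, 0, 0], "turn": [0, 0, 0]}
  ]
}}

```text
time_s: 3.7
tool_pos: [0.6252, -0.0294, 0.0863]
tool_rot: [[0.936, 0.352, -0.003], [0.352, -0.936, 0.001], [-0.003, -0.002, -1.0]]
contact_force: [0.4, 0.1, -4.0]
width: 0.38
gripper_force: 51.0
```

```bash
python3 - <<'E'
from h import *
np.set_printoptions(precision=4,suppress=True)
o=observe();print(o['tool_pos'],o['contact_force'],o['width'])
cm=camera_model('wrist');print(cm)
im=snapshot('wrist')[:,:,::-1]; cv2.imwrite('pics/w2.png',cv2.resize(im,(768,576)))
E
```

```text
[ 0.6252 -0.0294  0.0863] [ 0.3539  0.0741 -3.9693] 0.37985009515960827
{'K': array([[335.9077,   0.    , 262.4686],
       [  0.    , 335.9077, 188.325 ],
       [  0.    ,   0.    ,   1.    ]]), 'origin': array([ 0.686 , -0.0055,  0.2196]), 'orientation': array([[ 0.3524, -0.9034, -0.2443],
       [-0.9359, -0.3408, -0.0896],
       [-0.0023,  0.2602, -0.9656]])}
```

View pics/w2.png

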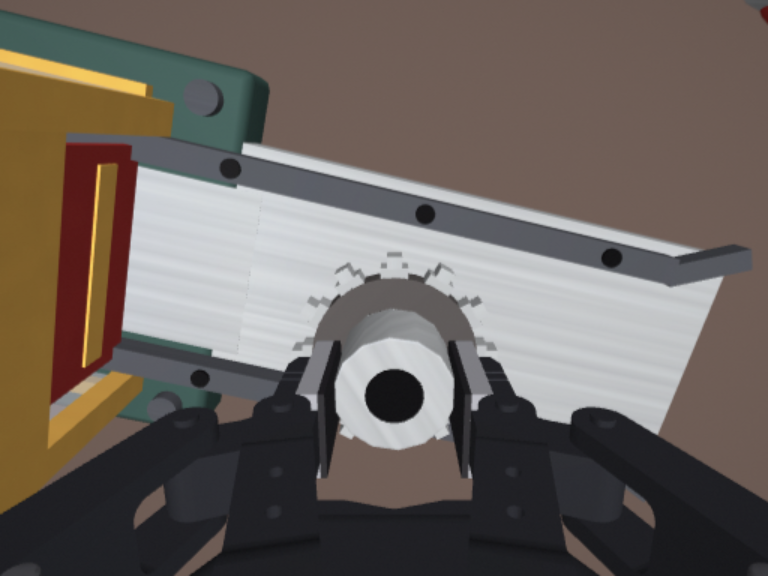

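```bash
python3 - <<'E'
from h import *
np.set_printoptions(precision=4,suppress=True)
cm=camera_model('wrist')
W=lambda u,v,z: px2w('wrist',(u+.5)/1.5-.5,(v+.5)/1.5-.5,z,cm)
P=[W(u,v,.04) for u,v in((230,168),(425,214),(611,257),(200,378))]
d=P[0]-P[2]; d=d[:2]/np.linalg.norm(d[:2]); n=np.array([-d[1],d[0]])
print(*P,np.degrees(np.arctan2(d[1],d[0])))
f=[n@p[:2] for p in P]; c=(np.mean(f[:3])+f[3])/2; h=W(394,396,.0969)
print('sep',f[3]-np.mean(f[:3]),'centre',c,'hub',h,n@h[:2],'tcp n',n@observe()['tool_pos'][:2],n,'x',[d@p[:2] for p in P],d@h[:2])
print('tip',W(394,257,.0969-.026))
E
```

```text
[0.6598 0.046  0.04  ] [ 0.6689 -0.0238  0.04  ] [ 0.6783 -0.0933  0.04  ] [0.5783 0.035  0.04  ] 97.55867670167844
sep 0.08223613501490401 centre -0.6189875038111874 hub [ 0.6257 -0.0283  0.0969] -0.6165754871950884 tcp n -0.6166634979754205 [-0.9913 -0.1315] x [np.float64(-0.0412293935807517), np.float64(-0.11162308067723897), np.float64(-0.18175578117495333), np.float64(-0.04136010279972394)] -0.11037304424440986
tip [ 0.6565 -0.0167  0.0709]
```

Call:
{"op": "play_rows", "data": {
  "series": [
    {"jaw": 0.2, "linear": [0.0024, 0.0003, -0.012], "turn": [0, 0, 0]},
    {"jaw": 0.2, "linear": [0, 0, -0.01], "turn": [0, 0, 0]},
    {"jaw": 0.2, "linear": [0, 0, -0.006], "turn": [0, 0, 0]},
    {"jaw": 0.2, "linear": [0, 0, -0.003], "turn": [0, 0, 0]},
    {"jaw": 0.2, "linear": [0, 0, 0], "turn": [0, 0, 0]},
    {"jaw": 0.2, "linear": [0, 0, 0], "turn": [0, 0, 0]}
  ]
}}

```text
time_s: 4.25
tool_pos: [0.6291, -0.0294, 0.0556]
tool_rot: [[0.936, 0.352, -0.0], [0.352, -0.936, 0.0], [-0.0, -0.0, -1.0]]
contact_force: [0.7, -0.0, -4.0]
width: 0.374
gripper_force: 51.2
```

Call:
{"op": "play_rows", "data": {
  "series": [
    {"jaw": 0.2, "linear": [-0.0007, 0, -0.0012], "turn": [0, 0, 0]},
    {"jaw": 0.2, "linear": [0, 0, -0.001], "turn": [0, 0, 0]},
    {"jaw": 0.2, "linear": [0, 0, 0], "turn": [0, 0, 0]},
    {"jaw": 0.2, "linear": [0, 0, 0], "turn": [0, 0, 0]}
  ]
}}

```text
time_s: 4.58
tool_pos: [0.6285, -0.0294, 0.0536]
tool_rot: [[0.936, 0.352, 0.0], [0.352, -0.936, -0.0], [0.0, 0.0, -1.0]]
contact_force: [-0.1, -0.2, -3.7]
width: 0.376
gripper_force: 51.2
```

Call:
{"op": "play_rows", "data": {
  "series": [
    {"jaw": 0.2, "linear": [0, 0, -0.001], "turn": [0, 0, 0]},
    {"jaw": 0.2, "linear": [0, 0, 0], "turn": [0, 0, 0]},
    {"jaw": 0.5, "linear": [0, 0, 0], "turn": [0, 0, 0]},
    {"jaw": 0.65, "linear": [0, 0, 0], "turn": [0, 0, 0]},
    {"jaw": 0.65, "linear": [0, 0, 0], "turn": [0, 0, 0]},
    {"jaw": 0.65, "linear": [0, 0, 0.02], "turn": [0, 0, 0]},
    {"jaw": 0.65, "linear": [0, 0, 0.03], "turn": [0, 0, 0]},
    {"jaw": 0.65, "linear": [0, 0, 0.035], "turn": [0, 0, 0]},
    {"jaw": 0.65, "linear": [0, 0, 0.035], "turn": [0, 0, 0]}
  ]
}}

```text
time_s: 5.33
tool_pos: [0.6281, -0.0293, 0.1735]
tool_rot: [[0.936, 0.352, -0.001], [0.352, -0.936, 0.0], [-0.001, -0.0, -1.0]]
contact_force: [1.5, -0.1, 0.5]
width: 0.651
gripper_force: 0.0
```

Call:
{"op": "play_rows", "data": {
  "series": [
    {"jaw": 0.65, "linear": [-0.0065, -0.0328, 0], "turn": [0, 0, 0]},
    {"jaw": 0.65, "linear": [-0.0065, -0.0328, 0], "turn": [0, 0, -0.2]},
    {"jaw": 0.65, "linear": [-0.0065, -0.0328, 0], "turn": [0, 0, -0.2]},
    {"jaw": 0.65, "linear": [-0.0065, -0.0328, 0], "turn": [0, 0, -0.2]},
    {"jaw": 0.65, "linear": [-0.0065, -0.0328, 0], "turn": [0, 0, -0.2]},
    {"jaw": 0.65, "linear": [-0.0065, -0.0328, 0], "turn": [0, 0, -0.25]},
    {"jaw": 0.65, "linear": [-0.0065, -0.0328, -0.005], "turn": [0, 0, 0]},
    {"jaw": 0.65, "linear": [-0.0065, -0.0328, -0.005], "turn": [0, 0, 0]},
    {"jaw": 0.65, "linear": [-0.0065, -0.0328, -0.005], "turn": [0, 0, 0]},
    {"jaw": 0.65, "linear": [-0.0065, -0.0328, -0.005], "turn": [0, 0, 0]},
    {"jaw": 0.65, "linear": [-0.0065, -0.0328, -0.005], "turn": [0, 0, 0]},
    {"jaw": 0.65, "linear": [0, 0, 0], "turn": [0, 0, 0]},
    {"jaw": 0.65, "linear": [0, 0, 0], "turn": [0, 0, 0]}
  ]
}}

```text
time_s: 6.42
tool_pos: [0.5561, -0.3919, 0.1466]
tool_rot: [[0.97, 0.244, -0.001], [0.244, -0.97, 0.001], [-0.001, -0.001, -1.0]]
contact_force: [0.4, 0.1, -0.9]
width: 0.653
gripper_force: 0.0
```

```bash
python3 - <<'E'
from h import *
np.set_printoptions(precision=4,suppress=True)
o=observe();print(o['tool_pos'],o['tool_rot'])
im=snapshot('wrist')[:,:,::-1]; a=cv2.resize(im,(640,480))[:300]
t=snapshot('top')[:,:,::-1]; b=cv2.resize(t[125:200,200:360],(640,300),interpolation=cv2.INTER_CUBIC)
cv2.imwrite('pics/w3.png',np.vstack([a,b]))
yaw=np.radians(14.3)
for p in((.03,.011),(.03,-.011),(-.03,.011),(-.03,-.011)):
    q=[.5561+p[0]*np.cos(yaw)-p[1]*np.sin(yaw),-.3896+p[0]*np.sin(yaw)+p[1]*np.cos(yaw),.07]
    print('grip corner pred',w2px('wrist',q)*1.25)
q=np.array([.5561,-.3896,0])+.16*np.array([np.cos(yaw),np.sin(yaw),0])
for s in(.025,-.025): print('head',w2px('wrist',q+[-s*np.sin(yaw),s*np.cos(yaw),.02])*1.25)
E
```

```text
[ 0.5561 -0.3919  0.1466] [[ 0.9697  0.2444 -0.0007]
 [ 0.2444 -0.9697  0.0007]
 [-0.0005 -0.0009 -1.    ]]
grip corner pred [308.4077 196.2017]
grip corner pred [351.7615 196.2292]
grip corner pred [309.6903 305.3686]
grip corner pred [350.1122 305.4053]
head [284.1141 -56.3954]
head [376.2352 -56.3955]
```

View pics/w3.png

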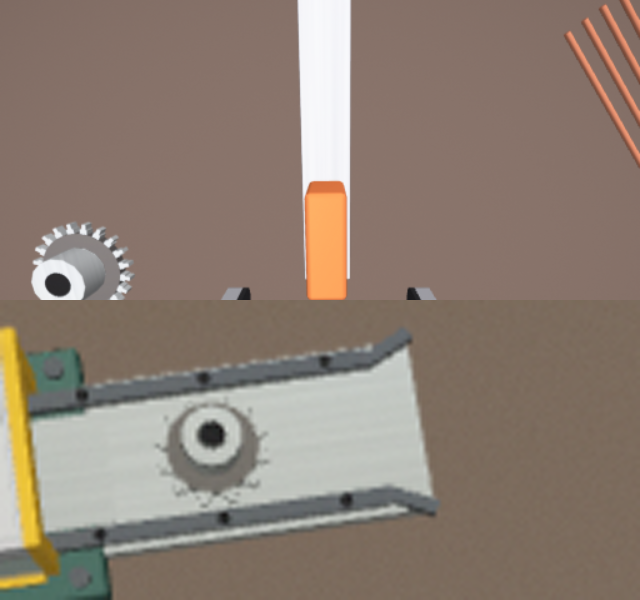

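The lower half shows the sprocket flat and centred between the rails at (211,435). In the upper half the grip is at (326,245), a few pixels from the prediction, so I shift about 4 mm and descend.

Call:
{"op": "play_rows", "data": {
  "series": [
    {"jaw": 0.65, "linear": [0.0022, 0.0044, -0.03], "turn": [0, 0, 0]},
    {"jaw": 0.65, "linear": [0, 0, -0.035], "turn": [0, 0, 0]},
    {"jaw": 0.65, "linear": [0, 0, -0.025], "turn": [0, 0, 0]},
    {"jaw": 0.65, "linear": [0, 0, -0.015], "turn": [0, 0, 0]},
    {"jaw": 0.65, "linear": [0, 0, 0], "turn": [0, 0, 0]},
    {"jaw": 0.4, "linear": [0, 0, 0], "turn": [0, 0, 0]},
    {"jaw": 0.1, "linear": [0, 0, 0], "turn": [0, 0, 0]},
    {"jaw": 0.1, "linear": [0, 0, 0], "turn": [0, 0, 0]},
    {"jaw": 0.1, "linear": [0, 0, 0], "turn": [0, 0, 0]},
    {"jaw": 0.1, "linear": [0, 0, 0], "turn": [0, 0, 0]},
    {"jaw": 0.1, "linear": [0, 0, 0], "turn": [0, 0, 0]},
    {"jaw": 0.1, "linear": [0, 0, 0], "turn": [0, 0, 0]}
  ],
  "squeeze": 80
}}

```text
time_s: 7.52
tool_pos: [0.5601, -0.3861, 0.0443]
tool_rot: [[0.969, 0.247, 0.003], [0.247, -0.969, -0.001], [0.002, 0.002, -1.0]]
contact_force: [1.3, 1.6, 6.7]
width: 0.245
gripper_force: 80.6
```

Call:
{"op": "play_rows", "data": {
  "series": [
    {"jaw": 0.1, "linear": [0, 0, 0.02], "turn": [0, 0, 0]},
    {"jaw": 0.1, "linear": [0, 0, 0.04], "turn": [0, 0, 0]},
    {"jaw": 0.1, "linear": [0, 0, 0.04], "turn": [0, 0, 0]},
    {"jaw": 0.1, "linear": [0.0069, 0.0103, 0], "turn": [0, 0, 0.93]},
    {"jaw": 0.1, "linear": [0.0069, 0.0103, 0], "turn": [0, 0, 0.93]},
    {"jaw": 0.1, "linear": [0.0069, 0.0103, 0], "turn": [0, 0, 0.93]},
    {"jaw": 0.1, "linear": [0.0069, 0.0103, 0], "turn": [0, 0, 0.93]},
    {"jaw": 0.1, "linear": [0.0069, 0.0103, 0], "turn": [0, 0, 0.93]},
    {"jaw": 0.1, "linear": [0.0069, 0.0103, 0], "turn": [0, 0, 0.93]},
    {"jaw": 0.1, "linear": [0.0069, 0.0103, 0], "turn": [0, 0, 0.93]},
    {"jaw": 0.1, "linear": [0.0069, 0.0103, 0], "turn": [0, 0, 0.93]},
    {"jaw": 0.1, "linear": [0.0069, 0.0103, 0], "turn": [0, 0, 0.93]},
    {"jaw": 0.1, "linear": [0.0069, 0.0103, 0], "turn": [0, 0, 0.93]},
    {"jaw": 0.1, "linear": [0.0069, 0.0103, 0], "turn": [0, 0, 0.93]},
    {"jaw": 0.1, "linear": [0.0069, 0.0103, 0], "turn": [0, 0, 0.93]},
    {"jaw": 0.1, "linear": [0.0069, 0.0103, 0], "turn": [0, 0, 0.93]},
    {"jaw": 0.1, "linear": [0.0069, 0.0103, 0], "turn": [0, 0, 0.93]},
    {"jaw": 0.1, "linear": [0, 0, 0], "turn": [0, 0, 0.86]},
    {"jaw": 0.1, "linear": [0, 0, 0], "turn": [0, 0, 0]},
    {"jaw": 0.1, "linear": [0, 0, 0], "turn": [0, 0, 0]},
    {"jaw": 0.1, "linear": [0, 0, 0], "turn": [0, 0, 0]}
  ]
}}

```text
invalid input
```

```bash
python3 - <<'E'
from h import *
np.set_printoptions(precision=4,suppress=True)
o=observe();print(o['tool_pos'],o['tool_rot'],o['contact_force'],o['moment'],o['width'])
t=snapshot('top')[:,:,::-1]; b=cv2.resize(t[115:215,200:400],(800,400),interpolation=cv2.INTER_CUBIC)
s=snapshot('scene')[:,:,::-1]
cv2.imwrite('pics/t4.png',np.vstack([b,cv2.resize(s[120:270,100:500],None,fx=2,fy=2)[:200]*0+0 if 0 else b[:0]]))
d=np.array([-.1315,.9913]);n=np.array([-.9913,-.1315]);x=np.array([.6151,.07])
print('press xy',d@(o['tool_pos'][:2]-x),n@(o['tool_pos'][:2]-x))
E
```

```text
[ 0.5601 -0.3861  0.0443] [[ 0.9689  0.2474  0.0027]
 [ 0.2474 -0.9689 -0.0015]
 [ 0.0022  0.0021 -1.    ]] [1.3039 1.5655 6.6852] [ 0.3679 -0.0977  0.034 ] 0.24450158835932
press xy -0.44491262541602383 0.11454842237175512
```

View pics/t4.png

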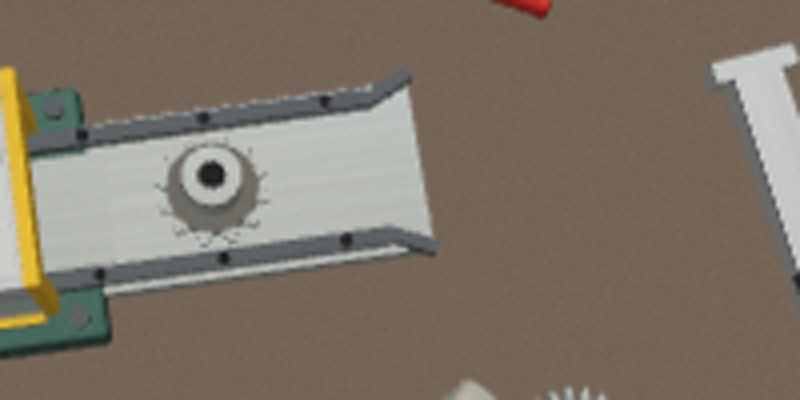

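That call had 21 rows and was refused, so nothing moved. I'll send it with fewer rows.

Call:
{"op": "play_rows", "data": {
  "series": [
    {"jaw": 0.1, "linear": [0, 0, 0.02], "turn": [0, 0, 0]},
    {"jaw": 0.1, "linear": [0, 0, 0.04], "turn": [0, 0, 0]},
    {"jaw": 0.1, "linear": [0, 0, 0.04], "turn": [0, 0, 0]},
    {"jaw": 0.1, "linear": [0.0069, 0.0103, 0], "turn": [0, 0, 0.93]},
    {"jaw": 0.1, "linear": [0.0069, 0.0103, 0], "turn": [0, 0, 0.93]},
    {"jaw": 0.1, "linear": [0.0069, 0.0103, 0], "turn": [0, 0, 0.93]},
    {"jaw": 0.1, "linear": [0.0069, 0.0103, 0], "turn": [0, 0, 0.93]},
    {"jaw": 0.1, "linear": [0.0069, 0.0103, 0], "turn": [0, 0, 0.93]},
    {"jaw": 0.1, "linear": [0.0069, 0.0103, 0], "turn": [0, 0, 0.93]},
    {"jaw": 0.1, "linear": [0.0069, 0.0103, 0], "turn": [0, 0, 0.93]},
    {"jaw": 0.1, "linear": [0.0069, 0.0103, 0], "turn": [0, 0, 0.93]},
    {"jaw": 0.1, "linear": [0.0069, 0.0103, 0], "turn": [0, 0, 0.93]},
    {"jaw": 0.1, "linear": [0.0069, 0.0103, 0], "turn": [0, 0, 0.93]},
    {"jaw": 0.1, "linear": [0.0069, 0.0103, 0], "turn": [0, 0, 0.93]},
    {"jaw": 0.1, "linear": [0.0069, 0.0103, 0], "turn": [0, 0, 0.93]},
    {"jaw": 0.1, "linear": [0.0069, 0.0103, 0], "turn": [0, 0, 0.93]},
    {"jaw": 0.1, "linear": [0.0069, 0.0103, 0], "turn": [0, 0, 0.93]},
    {"jaw": 0.1, "linear": [0, 0, 0], "turn": [0, 0, 0.86]},
    {"jaw": 0.1, "linear": [0, 0, 0], "turn": [0, 0, 0]},
    {"jaw": 0.1, "linear": [0, 0, 0], "turn": [0, 0, 0]}
  ]
}}

```text
time_s: 9.28
tool_pos: [0.6556, -0.2416, 0.1426]
tool_rot: [[-0.129, 0.992, -0.0], [0.992, 0.129, -0.0], [-0.0, -0.0, -1.0]]
contact_force: [-0.1, 0.5, -2.4]
width: 0.248
gripper_force: 79.4
```

```bash
python3 - <<'E'
from h import *
np.set_printoptions(precision=4,suppress=True)
o=observe();print(o['tool_pos'],o['tool_rot'],o['contact_force'],o['moment'],o['width'])
t=snapshot('top')[:,:,::-1]; b=cv2.resize(t[115:215,240:400],(800,500),interpolation=cv2.INTER_CUBIC)
cv2.imwrite('pics/t5.png',b)
d=np.array([-.1315,.9913]);n=np.array([-.9913,-.1315]);x=np.array([.6151,.07])
print('press xy',d@(o['tool_pos'][:2]-x),n@(o['tool_pos'][:2]-x))
E
```

```text
[ 0.6556 -0.2416  0.1426] [[-0.1295  0.9916 -0.0002]
 [ 0.9916  0.1295 -0.0001]
 [-0.0001 -0.0002 -1.    ]] [-0.1009  0.5275 -2.392 ] [-0.0826  0.0379  0.0442] 0.24793653049336456
press xy -0.3141723074250448 0.0008127123285442058
```

View pics/t5.png

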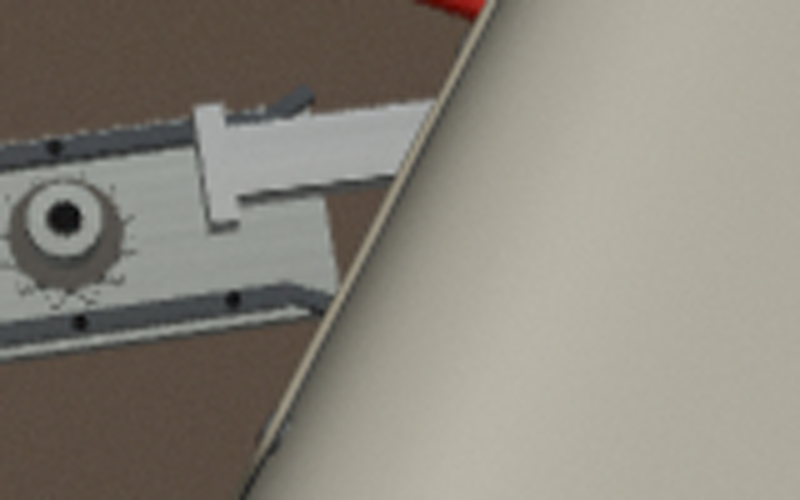

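The head's front edge runs from (195,107) to (210,232), and the sprocket hub is at (64,218). I'll check both in press axes.

```bash
python3 - <<'E'
from h import *
np.set_printoptions(precision=4,suppress=True)
d=np.array([-.1315,.9913]);n=np.array([-.9913,-.1315]);x=np.array([.6151,.07])
for nm,u,v,z in(('h1',195,107,.118),('h2',210,232,.118),('hub',64,218,.064),('l',81,323,.04),('l2',234,299,.04),('u',54,147,.04),('barU',432,98,.118),('barU0',240,120,.118)):
    p=px2w('top',(u+.5)/5-.5+240,(v+.5)/5-.5+115,z)[:2]; print(nm,p,'press',d@(p-x),n@(p-x))
E
```

```text
h1 [ 0.661  -0.0849] press -0.15961781332361413 -0.02511847029259592
h2 [ 0.6075 -0.0899] press -0.15754768752376513 0.028579153626647855
hub [ 0.6289 -0.0294] press -0.10033500610917975 -0.0005629899849181478
l [ 0.5866 -0.0363] press -0.10157956232207567 0.042234219530111805
l2 [ 0.5968 -0.1053] press -0.17136982342117812 0.04116658561418887
u [ 0.669  -0.0248] press -0.10101385547176188 -0.04095231951876246
barU [ 0.6637 -0.1834] press -0.25756341717913916 -0.014882619413729578
barU0 [ 0.6552 -0.1034] press -0.17720566126152826 -0.01689464877356054
```

Call:
{"op": "play_rows", "data": {
  "series": [
    {"jaw": 0.1, "linear": [0.001, 0, -0.025], "turn": [0, 0, 0]},
    {"jaw": 0.1, "linear": [0, 0, -0.02], "turn": [0, 0, 0]},
    {"jaw": 0.1, "linear": [0, 0, -0.012], "turn": [0, 0, 0]},
    {"jaw": 0.1, "linear": [0, 0, -0.006], "turn": [0, 0, 0]},
    {"jaw": 0.1, "linear": [0, 0, 0], "turn": [0, 0, 0]},
    {"jaw": 0.1, "linear": [0, 0, 0], "turn": [0, 0, 0]}
  ]
}}

```text
time_s: 9.83
tool_pos: [0.6568, -0.242, 0.08]
tool_rot: [[-0.131, 0.991, 0.0], [0.991, 0.131, -0.0], [-0.0, 0.0, -1.0]]
contact_force: [0.1, -0.1, -1.9]
width: 0.248
gripper_force: 79.3
```

Still free, so I lower in 1 mm steps until it touches.

Call:
{"op": "play_rows", "data": {
  "series": [
    {"jaw": 0.1, "linear": [0, 0, -0.002], "turn": [0, 0, 0]},
    {"jaw": 0.1, "linear": [0, 0, -0.001], "turn": [0, 0, 0]},
    {"jaw": 0.1, "linear": [0, 0, 0], "turn": [0, 0, 0]},
    {"jaw": 0.1, "linear": [0, 0, 0], "turn": [0, 0, 0]}
  ]
}}

```text
time_s: 10.17
tool_pos: [0.6569, -0.2416, 0.077]
tool_rot: [[-0.132, 0.991, 0.001], [0.991, 0.132, -0.0], [-0.0, 0.001, -1.0]]
contact_force: [0.0, -0.1, -2.5]
width: 0.244
gripper_force: 79.3
```

Call:
{"op": "play_rows", "data": {
  "series": [
    {"jaw": 0.1, "linear": [0, 0, -0.001], "turn": [0, 0, 0]},
    {"jaw": 0.1, "linear": [0, 0, 0], "turn": [0, 0, 0]},
    {"jaw": 0.1, "linear": [0, 0, 0], "turn": [0, 0, 0]}
  ]
}}

```text
time_s: 10.42
tool_pos: [0.6567, -0.2416, 0.0755]
tool_rot: [[-0.132, 0.991, -0.0], [0.991, 0.132, -0.0], [-0.0, -0.0, -1.0]]
contact_force: [0.0, 0.6, -3.1]
width: 0.243
gripper_force: 79.3
```

Call:
{"op": "play_rows", "data": {
  "series": [
    {"jaw": 0.1, "linear": [0, 0, -0.001], "turn": [0, 0, 0]},
    {"jaw": 0.1, "linear": [0, 0, 0], "turn": [0, 0, 0]},
    {"jaw": 0.1, "linear": [0, 0, 0], "turn": [0, 0, 0]}
  ]
}}

```text
time_s: 10.67
tool_pos: [0.6567, -0.2415, 0.0744]
tool_rot: [[-0.132, 0.991, -0.0], [0.991, 0.132, 0.0], [0.0, -0.0, -1.0]]
contact_force: [0.4, 0.5, -1.9]
width: 0.246
gripper_force: 79.3
```

Call:
{"op": "play_rows", "data": {
  "series": [
    {"jaw": 0.1, "linear": [0, 0, 0.001], "turn": [0, 0, 0]},
    {"jaw": 0.1, "linear": [-0.0007, 0.005, 0], "turn": [0, 0, 0]},
    {"jaw": 0.1, "linear": [-0.0007, 0.005, 0], "turn": [0, 0, 0]},
    {"jaw": 0.1, "linear": [-0.0007, 0.005, 0], "turn": [0, 0, 0]},
    {"jaw": 0.1, "linear": [-0.0007, 0.005, 0], "turn": [0, 0, 0]},
    {"jaw": 0.1, "linear": [-0.0007, 0.005, 0], "turn": [0, 0, 0]},
    {"jaw": 0.1, "linear": [-0.0007, 0.005, 0], "turn": [0, 0, 0]},
    {"jaw": 0.1, "linear": [-0.0013, 0.0099, 0], "turn": [0, 0, 0]},
    {"jaw": 0.1, "linear": [-0.0013, 0.0099, 0], "turn": [0, 0, 0]},
    {"jaw": 0.1, "linear": [-0.0013, 0.0099, 0], "turn": [0, 0, 0]},
    {"jaw": 0.1, "linear": [-0.0013, 0.0099, 0], "turn": [0, 0, 0]},
    {"jaw": 0.1, "linear": [-0.0013, 0.0099, 0], "turn": [0, 0, 0]},
    {"jaw": 0.1, "linear": [-0.0013, 0.0099, 0], "turn": [0, 0, 0]}
  ]
}}

```text
time_s: 11.75
tool_pos: [0.6446, -0.1511, 0.0755]
tool_rot: [[-0.132, 0.991, 0.0], [0.991, 0.132, -0.0], [-0.0, 0.0, -1.0]]
contact_force: [0.8, -1.9, -1.0]
width: 0.249
gripper_force: 79.5
```

Call:
{"op": "play_rows", "data": {
  "series": [
    {"jaw": 0.1, "linear": [-0.0013, 0.0099, 0], "turn": [0, 0, 0]},
    {"jaw": 0.1, "linear": [-0.0013, 0.0099, 0], "turn": [0, 0, 0]},
    {"jaw": 0.1, "linear": [-0.0013, 0.0099, 0], "turn": [0, 0, 0]},
    {"jaw": 0.1, "linear": [-0.0013, 0.0099, 0], "turn": [0, 0, 0]},
    {"jaw": 0.1, "linear": [-0.0013, 0.0099, 0], "turn": [0, 0, 0]},
    {"jaw": 0.1, "linear": [-0.0013, 0.0099, 0], "turn": [0, 0, 0]},
    {"jaw": 0.1, "linear": [-0.0013, 0.0099, 0], "turn": [0, 0, 0]},
    {"jaw": 0.1, "linear": [-0.0013, 0.0099, 0], "turn": [0, 0, 0]},
    {"jaw": 0.1, "linear": [-0.0013, 0.0099, 0], "turn": [0, 0, 0]}
  ]
}}

```text
time_s: 12.5
tool_pos: [0.633, -0.0626, 0.0757]
tool_rot: [[-0.132, 0.991, 0.0], [0.991, 0.132, -0.001], [-0.001, 0.0, -1.0]]
contact_force: [1.1, -6.1, -0.1]
width: 0.245
gripper_force: 79.7
```

Call:
{"op": "play_rows", "data": {
  "series": [
    {"jaw": 0.1, "linear": [-0.0005, 0.004, 0], "turn": [0, 0, 0]},
    {"jaw": 0.1, "linear": [-0.0005, 0.004, 0], "turn": [0, 0, 0]},
    {"jaw": 0.1, "linear": [-0.0005, 0.004, 0], "turn": [0, 0, 0]},
    {"jaw": 0.1, "linear": [0, 0, 0], "turn": [0, 0, 0]}
  ]
}}

```text
time_s: 12.83
tool_pos: [0.6314, -0.0504, 0.0756]
tool_rot: [[-0.133, 0.991, 0.0], [0.991, 0.133, 0.0], [0.0, 0.0, -1.0]]
contact_force: [1.1, -1.3, -1.9]
width: 0.245
gripper_force: 79.5
```

Call:
{"op": "play_rows", "data": {
  "series": [
    {"jaw": 0.1, "linear": [-0.0004, 0.003, 0], "turn": [0, 0, 0]},
    {"jaw": 0.1, "linear": [-0.0004, 0.003, 0], "turn": [0, 0, 0]},
    {"jaw": 0.1, "linear": [-0.0003, 0.002, 0], "turn": [0, 0, 0]},
    {"jaw": 0.1, "linear": [-0.0001, 0.001, 0], "turn": [0, 0, 0]}
  ]
}}

```text
time_s: 13.17
tool_pos: [0.6301, -0.0418, 0.0752]
tool_rot: [[-0.132, 0.991, -0.001], [0.991, 0.132, 0.0], [0.0, -0.001, -1.0]]
contact_force: [1.2, -4.0, -3.3]
width: 0.244
gripper_force: 79.1
```

Call:
{"op": "play_rows", "data": {
  "series": [
    {"jaw": 0.1, "linear": [-0.0001, 0.001, 0], "turn": [0, 0, 0]},
    {"jaw": 0.1, "linear": [-0.0001, 0.001, 0], "turn": [0, 0, 0]}
  ]
}}

```text
time_s: 13.33
tool_pos: [0.63, -0.04, 0.0753]
tool_rot: [[-0.132, 0.991, -0.0], [0.991, 0.132, 0.0], [0.0, -0.0, -1.0]]
contact_force: [0.2, -3.8, -3.3]
width: 0.248
gripper_force: 79.2
```

Call:
{"op": "play_rows", "data": {
  "series": [
    {"jaw": 0.1, "linear": [-0.0001, 0.001, 0], "turn": [0, 0, 0]},
    {"jaw": 0.1, "linear": [-0.0001, 0.001, 0], "turn": [0, 0, 0]},
    {"jaw": 0.1, "linear": [-0.0001, 0.001, 0], "turn": [0, 0, 0]}
  ]
}}

```text
time_s: 13.58
tool_pos: [0.6298, -0.037, 0.0754]
tool_rot: [[-0.132, 0.991, -0.0], [0.991, 0.132, 0.0], [0.0, -0.0, -1.0]]
contact_force: [0.8, -2.5, -3.2]
width: 0.247
gripper_force: 79.2
```

Call:
{"op": "play_rows", "data": {
  "series": [
    {"jaw": 0.1, "linear": [-0.0001, 0.001, 0], "turn": [0, 0, 0]},
    {"jaw": 0.1, "linear": [-0.0001, 0.001, 0], "turn": [0, 0, 0]},
    {"jaw": 0.1, "linear": [-0.0002, 0.001, 0], "turn": [0, 0, 0]}
  ]
}}

```text
time_s: 13.83
tool_pos: [0.6294, -0.034, 0.0754]
tool_rot: [[-0.132, 0.991, -0.0], [0.991, 0.132, 0.0], [0.0, -0.0, -1.0]]
contact_force: [0.0, -3.0, -3.1]
width: 0.245
gripper_force: 79.1
```

Call:
{"op": "play_rows", "data": {
  "series": [
    {"jaw": 0.1, "linear": [-0.0001, 0.001, 0], "turn": [0, 0, 0]},
    {"jaw": 0.1, "linear": [-0.0001, 0.001, 0], "turn": [0, 0, 0]},
    {"jaw": 0.1, "linear": [-0.0002, 0.001, 0], "turn": [0, 0, 0]}
  ]
}}

```text
time_s: 14.08
tool_pos: [0.629, -0.031, 0.0755]
tool_rot: [[-0.132, 0.991, -0.0], [0.991, 0.132, 0.0], [0.0, -0.0, -1.0]]
contact_force: [0.7, -2.8, -3.6]
width: 0.246
gripper_force: 79.1
```

Call:
{"op": "play_rows", "data": {
  "series": [
    {"jaw": 0.1, "linear": [-0.0001, 0.001, 0], "turn": [0, 0, 0]},
    {"jaw": 0.1, "linear": [-0.0001, 0.001, 0], "turn": [0, 0, 0]},
    {"jaw": 0.1, "linear": [-0.0002, 0.001, 0], "turn": [0, 0, 0]}
  ]
}}

```text
time_s: 14.33
tool_pos: [0.6286, -0.028, 0.0755]
tool_rot: [[-0.132, 0.991, 0.0], [0.991, 0.132, 0.0], [0.0, 0.0, -1.0]]
contact_force: [0.5, -2.8, -3.3]
width: 0.242
gripper_force: 79.1
```

Call:
{"op": "play_rows", "data": {
  "series": [
    {"jaw": 0.1, "linear": [-0.0001, 0.001, 0], "turn": [0, 0, 0]},
    {"jaw": 0.1, "linear": [-0.0001, 0.001, 0], "turn": [0, 0, 0]},
    {"jaw": 0.1, "linear": [-0.0002, 0.001, 0], "turn": [0, 0, 0]}
  ]
}}

```text
time_s: 14.58
tool_pos: [0.6282, -0.025, 0.0755]
tool_rot: [[-0.132, 0.991, -0.0], [0.991, 0.132, -0.0], [-0.0, -0.0, -1.0]]
contact_force: [-0.2, -1.9, -3.7]
width: 0.243
gripper_force: 79.1
```

Call:
{"op": "play_rows", "data": {
  "series": [
    {"jaw": 0.1, "linear": [-0.0001, 0.001, 0], "turn": [0, 0, 0]},
    {"jaw": 0.1, "linear": [-0.0001, 0.001, 0], "turn": [0, 0, 0]},
    {"jaw": 0.1, "linear": [-0.0002, 0.001, 0], "turn": [0, 0, 0]}
  ]
}}

```text
time_s: 14.83
tool_pos: [0.6278, -0.022, 0.0755]
tool_rot: [[-0.132, 0.991, -0.0], [0.991, 0.132, 0.0], [0.0, -0.0, -1.0]]
contact_force: [0.3, -3.1, -3.9]
width: 0.246
gripper_force: 79.1
```

Call:
{"op": "play_rows", "data": {
  "series": [
    {"jaw": 0.1, "linear": [-0.0001, 0.001, 0], "turn": [0, 0, 0]},
    {"jaw": 0.1, "linear": [-0.0001, 0.001, 0], "turn": [0, 0, 0]},
    {"jaw": 0.1, "linear": [-0.0002, 0.001, 0], "turn": [0, 0, 0]}
  ]
}}

```text
time_s: 15.08
tool_pos: [0.6274, -0.019, 0.0755]
tool_rot: [[-0.132, 0.991, -0.0], [0.991, 0.132, 0.0], [0.0, -0.0, -1.0]]
contact_force: [0.6, -3.5, -5.0]
width: 0.247
gripper_force: 79.1
```

Call:
{"op": "play_rows", "data": {
  "series": [
    {"jaw": 0.1, "linear": [-0.0001, 0.001, 0], "turn": [0, 0, 0]},
    {"jaw": 0.1, "linear": [-0.0001, 0.001, 0], "turn": [0, 0, 0]},
    {"jaw": 0.1, "linear": [-0.0002, 0.001, 0], "turn": [0, 0, 0]}
  ]
}}

```text
time_s: 15.33
tool_pos: [0.6271, -0.016, 0.0755]
tool_rot: [[-0.132, 0.991, 0.0], [0.991, 0.132, 0.0], [0.0, 0.0, -1.0]]
contact_force: [0.3, -3.7, -4.2]
width: 0.248
gripper_force: 79.1
```

Call:
{"op": "play_rows", "data": {
  "series": [
    {"jaw": 0.1, "linear": [-0.0001, 0.001, 0], "turn": [0, 0, 0]},
    {"jaw": 0.1, "linear": [-0.0001, 0.001, 0], "turn": [0, 0, 0]},
    {"jaw": 0.1, "linear": [-0.0002, 0.001, 0], "turn": [0, 0, 0]}
  ]
}}

```text
time_s: 15.58
tool_pos: [0.6266, -0.013, 0.0755]
tool_rot: [[-0.132, 0.991, 0.0], [0.991, 0.132, -0.0], [-0.0, 0.0, -1.0]]
contact_force: [0.5, -3.2, -3.0]
width: 0.248
gripper_force: 79.1
```

Call:
{"op": "play_rows", "data": {
  "series": [
    {"jaw": 0.1, "linear": [-0.0001, 0.001, 0], "turn": [0, 0, 0]},
    {"jaw": 0.1, "linear": [-0.0001, 0.001, 0], "turn": [0, 0, 0]},
    {"jaw": 0.1, "linear": [-0.0002, 0.001, 0], "turn": [0, 0, 0]}
  ]
}}

```text
time_s: 15.83
tool_pos: [0.6263, -0.0102, 0.0755]
tool_rot: [[-0.132, 0.991, 0.0], [0.991, 0.132, -0.0], [-0.0, 0.0, -1.0]]
contact_force: [0.3, -7.5, -2.6]
width: 0.242
gripper_force: 79.2
```

Call:
{"op": "play_rows", "data": {
  "series": [
    {"jaw": 0.1, "linear": [-0.0001, 0.0005, 0], "turn": [0, 0, 0]},
    {"jaw": 0.1, "linear": [0, 0, 0], "turn": [0, 0, 0]}
  ]
}}

```text
time_s: 16.0
tool_pos: [0.6263, -0.0101, 0.0757]
tool_rot: [[-0.132, 0.991, 0.0], [0.991, 0.132, -0.001], [-0.001, 0.0, -1.0]]
contact_force: [1.0, -5.8, -3.5]
width: 0.249
gripper_force: 79.2
```

Call:
{"op": "play_rows", "data": {
  "series": [
    {"jaw": 0.1, "linear": [-0.0001, 0.0005, 0], "turn": [0, 0, 0]},
    {"jaw": 0.1, "linear": [0, 0, 0], "turn": [0, 0, 0]}
  ]
}}

```text
time_s: 16.17
tool_pos: [0.6263, -0.01, 0.0758]
tool_rot: [[-0.132, 0.991, 0.001], [0.991, 0.132, -0.002], [-0.002, 0.0, -1.0]]
contact_force: [0.7, -7.7, -2.3]
width: 0.245
gripper_force: 79.3
```

Call:
{"op": "play_rows", "data": {
  "series": [
    {"jaw": 0.1, "linear": [-0.0001, 0.001, 0], "turn": [0, 0, 0]},
    {"jaw": 0.1, "linear": [0, 0, 0], "turn": [0, 0, 0]},
    {"jaw": 0.1, "linear": [0, 0, 0], "turn": [0, 0, 0]}
  ]
}}

```text
time_s: 16.42
tool_pos: [0.6264, -0.0098, 0.0761]
tool_rot: [[-0.131, 0.991, 0.001], [0.991, 0.131, -0.003], [-0.003, 0.001, -1.0]]
contact_force: [0.6, -11.1, -1.2]
width: 0.248
gripper_force: 79.4
```

Firm stop: 11 N and no movement, with the head at about x = 77 mm. Next I draw the bar straight back.

Call:
{"op": "play_rows", "data": {
  "series": [
    {"jaw": 0.1, "linear": [0.0004, -0.003, 0], "turn": [0, 0, 0]},
    {"jaw": 0.1, "linear": [0.0006, -0.005, 0], "turn": [0, 0, 0]},
    {"jaw": 0.1, "linear": [0.0013, -0.0099, 0], "turn": [0, 0, 0]},
    {"jaw": 0.1, "linear": [0.0013, -0.0099, 0], "turn": [0, 0, 0]},
    {"jaw": 0.1, "linear": [0.0013, -0.0099, 0], "turn": [0, 0, 0]},
    {"jaw": 0.1, "linear": [0.0013, -0.0099, 0], "turn": [0, 0, 0]},
    {"jaw": 0.1, "linear": [0.0013, -0.0099, 0], "turn": [0, 0, 0]},
    {"jaw": 0.1, "linear": [0.0013, -0.0099, 0], "turn": [0, 0, 0]},
    {"jaw": 0.1, "linear": [0.0013, -0.0099, 0], "turn": [0, 0, 0]},
    {"jaw": 0.1, "linear": [0.0013, -0.0099, 0], "turn": [0, 0, 0]},
    {"jaw": 0.1, "linear": [0.0013, -0.0099, 0], "turn": [0, 0, 0]},
    {"jaw": 0.1, "linear": [0.0013, -0.0099, 0], "turn": [0, 0, 0]},
    {"jaw": 0.1, "linear": [0.0013, -0.0099, 0], "turn": [0, 0, 0]},
    {"jaw": 0.1, "linear": [0.0013, -0.0099, 0], "turn": [0, 0, 0]},
    {"jaw": 0.1, "linear": [0.0013, -0.0099, 0], "turn": [0, 0, 0]},
    {"jaw": 0.1, "linear": [0.0013, -0.0099, 0], "turn": [0, 0, 0]},
    {"jaw": 0.1, "linear": [0.0013, -0.0099, 0], "turn": [0, 0, 0]},
    {"jaw": 0.1, "linear": [0.0013, -0.0099, 0], "turn": [0, 0, 0]},
    {"jaw": 0.1, "linear": [0.0013, -0.0099, 0], "turn": [0, 0, 0]},
    {"jaw": 0.1, "linear": [0.0013, -0.0099, 0], "turn": [0, 0, 0]}
  ]
}}

```text
time_s: 18.08
tool_pos: [0.6504, -0.1953, 0.0755]
tool_rot: [[-0.132, 0.991, -0.0], [0.991, 0.132, 0.0], [0.0, -0.0, -1.0]]
contact_force: [0.3, -0.4, -2.0]
width: 0.248
gripper_force: 80.6
```

Call:
{"op": "play_rows", "data": {
  "series": [
    {"jaw": 0.1, "linear": [0, -0.005, 0.03], "turn": [0, 0, 0]},
    {"jaw": 0.1, "linear": [0, -0.005, 0.035], "turn": [0, 0, 0]},
    {"jaw": 0.1, "linear": [-0.006, -0.012, 0], "turn": [0, 0, -0.92]},
    {"jaw": 0.1, "linear": [-0.006, -0.012, 0], "turn": [0, 0, -0.92]},
    {"jaw": 0.1, "linear": [-0.006, -0.012, 0], "turn": [0, 0, -0.92]},
    {"jaw": 0.1, "linear": [-0.006, -0.012, 0], "turn": [0, 0, -0.92]},
    {"jaw": 0.1, "linear": [-0.006, -0.012, 0], "turn": [0, 0, -0.92]},
    {"jaw": 0.1, "linear": [-0.006, -0.012, 0], "turn": [0, 0, -0.92]},
    {"jaw": 0.1, "linear": [-0.006, -0.012, 0], "turn": [0, 0, -0.92]},
    {"jaw": 0.1, "linear": [-0.006, -0.012, 0], "turn": [0, 0, -0.92]},
    {"jaw": 0.1, "linear": [-0.006, -0.012, 0], "turn": [0, 0, -0.92]},
    {"jaw": 0.1, "linear": [-0.006, -0.012, 0], "turn": [0, 0, -0.92]},
    {"jaw": 0.1, "linear": [-0.006, -0.012, 0], "turn": [0, 0, -0.92]},
    {"jaw": 0.1, "linear": [-0.006, -0.012, 0], "turn": [0, 0, -0.92]},
    {"jaw": 0.1, "linear": [-0.006, -0.012, 0], "turn": [0, 0, -0.92]},
    {"jaw": 0.1, "linear": [-0.006, -0.012, 0], "turn": [0, 0, -0.92]},
    {"jaw": 0.1, "linear": [-0.006, -0.012, 0], "turn": [0, 0, -0.92]},
    {"jaw": 0.1, "linear": [0, 0, 0], "turn": [0, 0, 0]}
  ]
}}

```text
time_s: 19.58
tool_pos: [0.5592, -0.3868, 0.1403]
tool_rot: [[0.969, 0.248, -0.0], [0.248, -0.969, -0.001], [-0.001, 0.0, -1.0]]
contact_force: [-0.2, 0.1, -2.3]
width: 0.247
gripper_force: 80.6
```

```bash
python3 - <<'E'
from h import *
t=snapshot('top')[:,:,::-1]; s=snapshot('scene')[:,:,::-1]
b=cv2.resize(t[110:220,110:310],(600,330),interpolation=cv2.INTER_CUBIC)
c=cv2.resize(s[195:310,190:390],None,fx=2.3,fy=2.3,interpolation=cv2.INTER_CUBIC)
im=np.zeros((330+c.shape[0],600,3),np.uint8); im[:330]=b; im[330:,:c.shape[1]]=c
cv2.imwrite('pics/f1.png',im)
print(im.shape)
# expected positions in crop: sprocket centre for head at 0.077 -> x=.110
d=np.array([-.1315,.9913]);n=np.array([-.9913,-.1315]);x=np.array([.6151,.07])
for q,z in(((.110,0),.064),((.143,0),.052),((0.077,0),.038)):
    p=[*(x+d*q[0]+n*q[1]),z]; u=w2px('top',p); v=w2px('scene',p); print(q,(u-[110,110])*3,(v-[190,195])*2.3+[0,330])
E
```

```text
(594, 600, 3)
(0.11, 0) [141.8809144  185.32767694] [295.38524258 473.51149283]
(0.143, 0) [101.85228356 195.2513199 ] [324.95170588 497.23400338]
(0.077, 0) [194.92940705 187.07002006] [263.37857807 475.20348149]
```

View pics/f1.png

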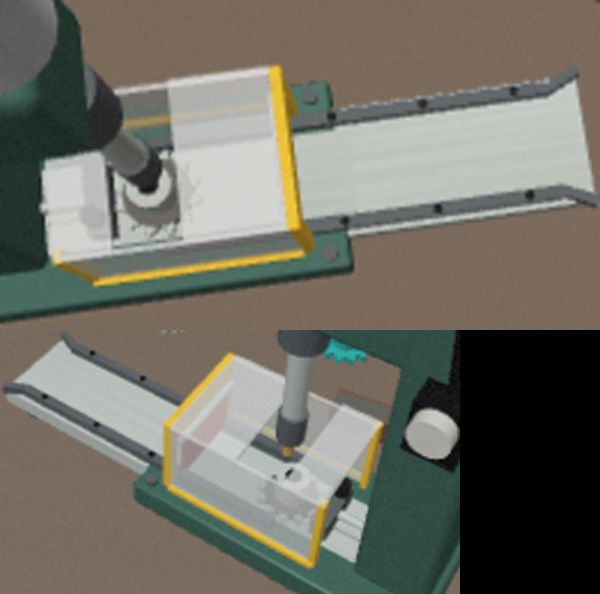

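The top half shows the sprocket inside the guard at (150,190). The scene half shows it at (293,480) against the dark gauge, with the red flap hanging shut near (205,430). I'll put the bar back on the bench.

Call:
{"op": "play_rows", "data": {
  "series": [
    {"jaw": 0.1, "linear": [0, 0, -0.035], "turn": [0, 0, 0]},
    {"jaw": 0.1, "linear": [0, 0, -0.03], "turn": [0, 0, 0]},
    {"jaw": 0.1, "linear": [0, 0, -0.02], "turn": [0, 0, 0]},
    {"jaw": 0.1, "linear": [0, 0, -0.007], "turn": [0, 0, 0]},
    {"jaw": 0.1, "linear": [0, 0, 0], "turn": [0, 0, 0]},
    {"jaw": 0.1, "linear": [0, 0, 0], "turn": [0, 0, 0]}
  ]
}}

```text
time_s: 20.18
tool_pos: [0.5609, -0.3842, 0.0493]
tool_rot: [[0.966, 0.257, 0.001], [0.257, -0.966, -0.0], [0.0, 0.0, -1.0]]
contact_force: [1.3, -0.0, -1.6]
width: 0.245
gripper_force: 80.7
```

Call:
{"op": "play_rows", "data": {
  "series": [
    {"jaw": 0.1, "linear": [0, 0, -0.003], "turn": [0, 0, 0]},
    {"jaw": 0.1, "linear": [0, 0, -0.002], "turn": [0, 0, 0]},
    {"jaw": 0.1, "linear": [0, 0, 0], "turn": [0, 0, 0]},
    {"jaw": 0.1, "linear": [0, 0, 0], "turn": [0, 0, 0]},
    {"jaw": 0.4, "linear": [0, 0, 0], "turn": [0, 0, 0]},
    {"jaw": 0.65, "linear": [0, 0, 0], "turn": [0, 0, 0]},
    {"jaw": 0.65, "linear": [0, 0, 0], "turn": [0, 0, 0]},
    {"jaw": 0.65, "linear": [0, 0, 0.02], "turn": [0, 0, 0]},
    {"jaw": 0.65, "linear": [0, 0, 0.035], "turn": [0, 0, 0]},
    {"jaw": 0.65, "linear": [0, 0, 0.035], "turn": [0, 0, 0]},
    {"jaw": 0.65, "linear": [0, 0, 0.03], "turn": [0, 0, 0]},
    {"jaw": 0.65, "linear": [0, 0, 0], "turn": [0, 0, 0]}
  ]
}}

```text
time_s: 21.18
tool_pos: [0.5621, -0.3858, 0.1708]
tool_rot: [[0.967, 0.255, 0.008], [0.255, -0.967, -0.007], [0.006, 0.008, -1.0]]
contact_force: [1.1, -0.3, 0.6]
width: 0.648
gripper_force: 0.0
```

```bash
python3 -c "
from cell import *
print(hand_in())"
```

```text
the job is handed in; nothing more can be done
None
```

The twelve-tooth sprocket is in the press against the back gauge: pushed in with the bar, it stopped firmly at about 11 N, well under the 20 N clamp slip. The flap is shut, the bar is back on the bench where it was, nothing else was moved, and I handed in at about 21 s; no verdict was returned.

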